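# Sort three heat sinks by grip and rack the best

## Robot

A 6-joint arm with a two-finger parallel gripper is mounted at the origin on the work surface. World frame = base frame: x ahead of the robot, y to its left, z up, the work surface at z = 0. Lengths are in m, angles in degrees, forces in N, time in s.
With the tool pointing down it reaches from about 0.275 to 0.725 m from the base axis. Payload 5.6 kg.
Tool frame: the origin (TCP) lies midway between the tips of the shut fingers; the grasp point (between the pads) lies 19 mm behind it; x points along the fingers, y is the direction in which the jaws open and shut, and the axes are right-handed (so a half turn about x gives the same grasp; the last joint's range is limited). The gripper opens to 85 mm and grips with 20 to 120 N. Pads are 22 mm wide; open, the fingers measure 114 mm over their backs; the gripper's body (76 mm by 85 mm) begins 54 mm behind the grasp point. The pads swing forward as they close: fully open they stand 13 mm farther back than shut.
Start: joints at [93.14, 14.616, 6.199, 0, -81.583, -16.306], TCP at [0.125, 0.536, 0.231] pointing down, gripper open.
Joint ranges: [-168.99, 168.99], [-69.2, 112.95], [-62.41, 85.93], [-164.36, 98.24], [-168.68, -3.75], [-174.98, 174.98]. Speed limits (degrees/s): [147.25, 147.25, 180, 180, 180, 180].

## Interface

Orientations are given as [roll, pitch, yaw] about the fixed x, y, z axes, in that order (R = Rz(yaw) Ry(pitch) Rx(roll)).
In Python, from workcell import * gives the robot as it stands.
- The arm moves only by the tool servo_tool, never from a script. Its argument "motion" is a list of rows, each a list of 2 entries, a list of its own where there are three numbers: the shift along the world's x, y, z in m, then the turn about the world's z in degrees. A call has exactly 8 rows; each row is the pose to reach, as a shift and turn from the pose commanded when the call began; what a row does not reach only later rows make up. A row lasts 1/12 s, in which the tool goes at most 41.7 mm and 7.16 degrees, less where a joint would pass 70% of its speed; a pose out of reach is approached as far as the arm can. A call with a gripper value outside its range is refused whole. "grip" is the closure, from 0 (fully open) to 1 (shut), set as the call begins (left out, the last holds). The fingers move at their own pace and stop on an object; "squeeze" is the grip in N (left out, the last holds). Time passes only in rows, so rows that repeat a pose let the fingers close, or fill a call up. It gives the time, the measured TCP pose, the force and the opening at its end, in the units of the state.
- read_state(): the state, without advancing time (a new reading comes with each control period).
- snapshot(name): name is "scene" or "top" or "wrist"; returns the picture (480x640x3 uint8, blue, green, red); there is no depth.
- camera_model(name): a dict with "fx", "fy", "cx", "cy" (pixels), "D" ([k1, k2, p1, p2, k3] as OpenCV has them; the pictures are not rectified), "origin" and "attitude" of the camera in the world. Camera axes: x right, y down, z forward; pixel columns grow to the right and rows downward; lengths in m; the calibration is good to about 2 mm. A picture is of the moment at which its call begins: read the wrist's pose just before it. camera_model takes no time and is no camera call; for the wrist camera it gives the pose at the moment of the call.
- hand_in(): hands the job in, once; it reports no verdict.
Trained networks look in the newest picture that a camera, given by its name, has taken for a name from the list of things; names that differ only in an ending like _2 or _b are one class to them, and where a whole thing is asked for, a point or a joint stands for the part that bears it (a point fixed in the world has none). Each returns a list of dicts, best first, with "score" (0 to 1); they miss things now and then, are a little off and sometimes report something else, mostly with a low value. They report only what shows in the picture. A call takes as long as a camera call. They do not tell look-alikes from the thing itself.
- spot_in(camera, label): "rect" ([left, top, right, bottom] in pixels, round what is visible of it).
- place_of(camera, label): "location" ([column, row] in pixels: a listed point, or the origin of a listed thing).
The state is a dict: "t": time; "joint_positions": joint angles; "qvel": joint speeds; "joint_efforts": joint torques, N m; "position": TCP position; "tool_rot": TCP orientation; "ft_force": force on the tool from outside, world axes, zero at the start; "ft_torque": the same for the moment, N m; "width": finger opening in m.
Only numpy, scipy, OpenCV 4.12 (cv2) and the standard library are available. Lean on these libraries where they do the work, as an engineer would, in place of code of your own. Each camera call takes 0.05 s, during which the arm holds its last target. There are 200 camera calls.

## Task

The three heat sinks on the black rubber mat look alike, but the films under them grip differently, which shows only in how hard they drag across the mat. Slide the one that drags hardest fully home into the blue comb stop, so that its yellow tines lie between the fins, set the one that drags most easily down flat in the low blue tray without dropping it or ramming the tray, and leave the third lying flat on the mat. Leave the rest of the bench as it is.

Things in the scene. Friction and masses are not known exactly. Their poses are not given: they have to be found in the camera images.
- mat: Fixed black rubber mat, 240 (x) by 400 (y) by 3 mm thick, lying on the bench. Origin at the centre of its underside, z up. Its long way is y. It carries the three heat sinks.
- bay_0 (a point): Fixed point on the mat where the centre (half-way up) of one heat sink starts, within 2 mm; it stays when the sink is moved. Sinks start aligned with the mat's axes within 0.03 rad, length and fins along its x. Which sink starts in which bay changes every time; the sinks' own poses are not given. Bays are 115 mm apart along the mat's y.
- bay_1 (a point): As bay_0, for the middle sink. Each sink: aluminium, 140 mm long (x), 60 wide (y), 34 high, 0.4 kg (+-10 percent), balanced about its middle. Base 10 mm high, its lowest 2 mm a film of 132 by 52 mm under the base; on it five full-length upright fins 3 mm thick, 24 mm high, 14.25 mm apart, the outer two flush with the sides.
- bay_2 (a point): As bay_0, for the third sink (larger y). Friction coefficient of the films, one each: about 0.2, 0.5 and 1.0 on any surface (all scaled alike by up to 10 percent), so a sink dragged under its own weight resists with about 0.8, 2 or 4 N; pressing down on it raises this in proportion.
- comb: Fixed comb stop on the bench: upright blue plate 86 mm wide (y), 46 high, its near face 70 mm to +x of the origin. From it four level yellow tines point to -x, 71 mm long, 6 mm thick (last 9 mm: 3.5 mm), at heights 14 to 30 mm, at y = -21.4, -7.1, 7.1, 21.4 mm. Origin on the bench, 17 mm under comb_home, same axes.
- comb_home (a point): Fixed point: where the centre (half-way up, 17 mm over the bench) of a sink lies when fully home, its end against the plate. The sink slides in along +x on the bare bench; y across, z up. Tines pass between its fins with 2.6 mm play either side, 4 mm above its base, so it must come in endwise from at least 75 mm short of home.
- tray: Fixed low blue tray, outside 200 (x) by 150 (y) by 20 mm high, walls and floor 4 mm. Origin at the centre of its underside, on the bench; its inner floor lies 4 mm above it.
- pcb: Loose green circuit board, 100 by 120 by about 15 mm, beyond the mat; a bystander. Origin at the centre of its underside.
- mouse: Loose black computer mouse, 110 by 60 by 32 mm; a bystander. Origin at the centre of its underside.
- driver: Loose red screwdriver lying to the left of the mat; a bystander. Origin under its middle.
- flux: Loose amber jar, 44 mm across, 60 mm high, at the far side of the table; a bystander. Origin at the centre of its foot.
- spool: Loose copper-coloured solder reel standing on its end, 60 mm across, 50 mm high, near the robot; a bystander. Origin at the centre of its foot.
Things that resemble listed ones, but are neither listed nor needed, are in the scene too. Several things have the shape of the tray; the one meant has the colours described above.

How it is judged (in metres and radians):
At the end, for the whole second after the job is handed in: The grippiest heat sink lies flat on the bench with the tines between its fins, within 6 mm of fully home; the slipperiest lies flat on the floor of the tray (within 3.4 degrees), and the third lies flat with its middle on the mat (x of film_hi in the frame of comb_home between -0.006 and 0.006 m and y of film_hi in the frame of comb_home between -0.006 and 0.006 m and height (world z) of film_hi below 0.006 m and angle between each of film_hi, film_lo, film_mid's own z axis and vertical below 0.06 rad and x of film_lo in the frame of tray between -0.04 and 0.04 m and y of film_lo in the frame of tray between -0.06 and 0.06 m and z of film_lo in the frame of tray below 0.01 m and x of film_mid in the frame of mat between -0.12 and 0.12 m and y of film_mid in the frame of mat between -0.2 and 0.2 m and z of film_mid in the frame of mat below 0.009 m); the robot touches nothing.
It fails at once if the tray is struck or pressed with more than 100 N (a heat sink dropped into it, or rammed) (contact force between tray and anything else above 100 N).
It fails at once if the rest of the bench is disturbed: a bystander is moved by more than 20 mm (distance of any of pcb, mouse, driver, flux, spool from where it was at the start of the episode above 0.02 m).
It also fails if it takes over 72 s, if anything falls off the work surface, if the arm or the gripper's body presses on something with over 40 N, if the wrist force passes 120 N, or if a joint passes its speed limit or range.

## Working session

There is one attempt and no reset: what is moved stays moved. The work goes in short steps, Python scripts to look and compute and a tool call to move; the robot and the scene stay as the last step left them, time stands still between calls to the robot, and variables do not carry over. Pictures are saved under pics/ and viewed, about 8 in all and at most 12, crops included, and the job is handed in when it is done.

Besides the shell and the picture viewer there is one more tool, called after ">>>" as name(argument=value, ...) on one line, values as JSON. servo_tool: Moves the arm, as the interface text tells. Its arguments: {"type":"object","properties":{"motion":{"type":"array"},"grip":{"type":"number"},"squeeze":{"type":"number"}},"required":["motion"]}

```bash
mkdir -p pics; ls; cat > h.py <<'E'
from workcell import *
import numpy as np, cv2
def rot(a):
    a=np.array(a,float)
    if a.shape==(3,3): return a
    from scipy.spatial.transform import Rotation as R
    return R.from_euler('xyz',a,degrees=True).as_matrix()
def cam(n):
    m=camera_model(n); K=np.array([[m['fx'],0,m['cx']],[0,m['fy'],m['cy']],[0,0,1]]);return K,np.array(m['D']),np.array(m['origin']),rot(m['attitude'])
def ground(n,px,z,c=None):
    K,D,o,R=c or cam(n)
    p=cv2.undistortPoints(np.array(px,float).reshape(-1,1,2),K,D).reshape(-1,2)
    d=np.c_[p,np.ones(len(p))]@R.T
    return o+d*((z-o[2])/d[:,2])[:,None]
def proj(n,P,c=None):
    K,D,o,R=c or cam(n)
    return cv2.projectPoints((np.array(P,float).reshape(-1,3)-o)@R,np.zeros(3),np.zeros(3),K,D)[0].reshape(-1,2)
E
python3 - <<'E'
from h import *
print(read_state()); 
for n in("scene","top"):
    m=camera_model(n);print(n,m)
    im=snapshot(n); cv2.imwrite(f"pics/{n}0.png",im)
Z=dict(mat=0,bay_0=.02,bay_1=.02,bay_2=.02,comb=0,comb_home=.017,tray=0,pcb=0,mouse=0,driver=0,flux=0,spool=0)
for k,z in Z.items():
    for r in place_of("top",k)[:4]:
        print(k,round(r['score'],2),np.round(r['location'],1),ground("top",r['location'],z)[0].round(4))
E
```

```text
pics
{'t': 0.0, 'joint_positions': array([ 9.31390935e+01,  1.46532127e+01,  6.12997342e+00, -2.88234367e-02,
       -8.15822868e+01, -1.63082607e+01]), 'qvel': array([-0.10454039, -0.00492664, -0.01619688, -0.04977687,  0.00955358,
       -0.06821699]), 'joint_efforts': array([ 1.86344158e-03, -3.86634922e+01,  2.37943536e+01,  5.36522761e+00,
       -6.12597854e-03,  1.43330361e-06]), 'position': array([0.12510705, 0.53506925, 0.23038511]), 'tool_rot': array([  91.19221374,   89.8906907 , -101.98119919]), 'ft_force': array([ 0.34198819,  0.45496718, -0.05680594]), 'ft_torque': array([0.0002843 , 0.01367512, 0.04186206]), 'width': 0.08526986183856872}
scene {'fx': 589.7158516725243, 'fy': 589.7158516725243, 'cx': 322.01654688353995, 'cy': 247.8681029197517, 'D': array([0.04720219, 0.        , 0.        , 0.        , 0.        ]), 'origin': array([ 1.19659052, -0.92535676,  1.21790625]), 'attitude': array([-136.20239396,    0.70685315,   36.01779249])}
top {'fx': 530.9244237795131, 'fy': 530.9244237795131, 'cx': 329.8938536782295, 'cy': 233.42600699916142, 'D': array([-0.09811719,  0
[... 300 characters left out ...]
.2528 0.02  ]
bay_1 0.83 [317.4 240.1] [0.498  0.0297 0.02  ]
bay_1 0.6 [233.7 241.1] [0.494  0.2528 0.02  ]
bay_2 0.83 [317.4 240.1] [0.498  0.0297 0.02  ]
bay_2 0.6 [233.7 241.1] [0.494  0.2528 0.02  ]
comb 0.63 [465.7 222.8] [ 0.5487 -0.3751  0.    ]
comb_home 0.9 [463.4 220.4] [ 0.5536 -0.3642  0.017 ]
tray 0.8 [499.  331.1] [ 0.2541 -0.4644  0.    ]
tray 0.69 [270.  240.7] [0.4968 0.1579 0.    ]
tray 0.68 [392.  217.1] [ 0.5629 -0.1724  0.    ]
pcb 0.55 [271.5 135.7] [0.7858 0.1581 0.    ]
mouse 0.66 [332.2 133.6] [ 0.7928 -0.0088  0.    ]
driver 0.85 [160.6 227.1] [0.532  0.4572 0.    ]
flux 0.75 [376.7 140.1] [ 0.7757 -0.1314  0.    ]
spool 0.81 [426.3 301.9] [ 0.3337 -0.2648  0.    ]
```

View pics/top0.png

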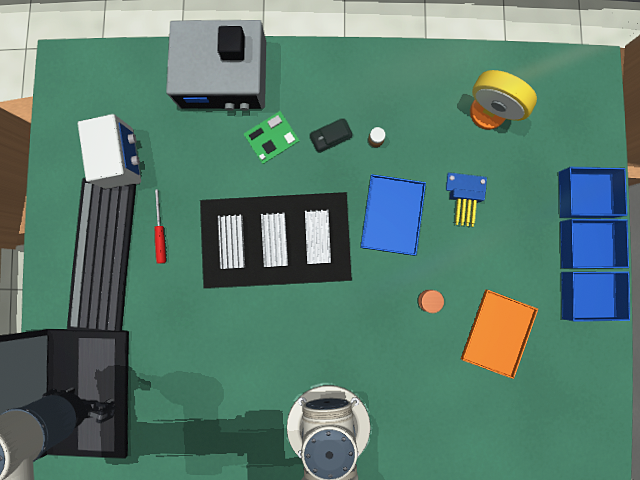

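View pics/scene0.png

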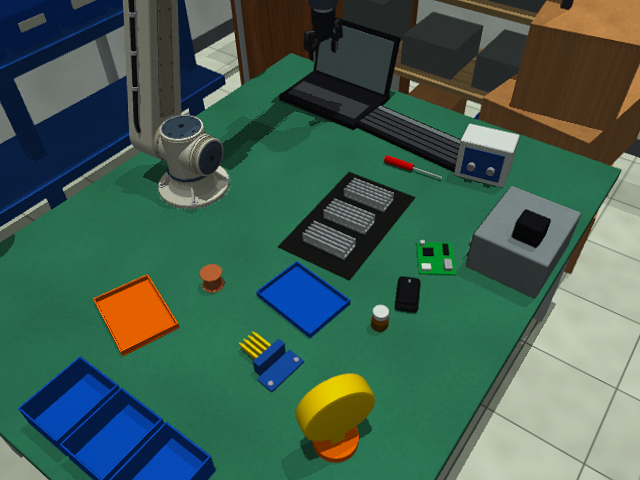

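The top view shows the sinks on the mat at about (231,241), (274,240) and (317,237), and the comb at (466,190–225) with its tines pointing down, towards -x.

Tray look-alikes:
- Flat blue tray at (393,215): this is the low blue one described, so I choose it.
- Orange tray at (499,333).
- Three deep blue bins at (594,192–295).

Sink look-alike: the grey finned rail at (100,255), which is not needed.

Next I measure outlines and check a close crop.

```bash
python3 - <<'E'
from h import *
im=cv2.imread("pics/top0.png"); c=cam("top")
hsv=cv2.cvtColor(im,cv2.COLOR_BGR2HSV)
def meas(name,mask,z):
    mask=mask.astype(np.uint8)
    cs,_=cv2.findContours(mask,cv2.RETR_EXTERNAL,cv2.CHAIN_APPROX_NONE)
    k=max(cs,key=cv2.contourArea)
    g=ground("top",k.reshape(-1,2).astype(float),z,c)[:,:2]
    print(name,[np.round(v,4) for v in cv2.minAreaRect((g*1000).astype(np.float32))])
def roi(x0,y0,x1,y1):
    m=np.zeros(im.shape[:2],bool);m[y0:y1,x0:x1]=1;return m
H,S,V=[hsv[...,i].astype(int) for i in range(3)]
blue=(H>100)&(H<130)&(S>120)
meas("tray",blue&roi(350,160,435,265),.02)
meas("plate",blue&roi(440,160,495,205),.046)
meas("tines",(H>20)&(H<35)&(S>120)&roi(450,190,482,232),.03)
meas("mat",(V<60)|((S<40)&roi(210,205,340,275))&roi(195,185,360,295),.003)
for i,(a,b) in enumerate(((215,248),(257,292),(300,334))):
    meas("sink%d"%i,(S<60)&(V>70)&roi(a,205,b,275),.034)
from scipy.spatial.transform import Rotation as R
s=read_state();print(R.from_euler('xyz',s['tool_rot'],degrees=True).as_matrix().round(3))
m=camera_model("wrist");print(m['origin'],rot(m['attitude']).round(3))
cv2.imwrite("pics/crop.png",np.hstack([cv2.resize(im[150:300,190:340],(400,400)),cv2.resize(im[150:270,350:500],(400,320),interpolation=2).copy() if 0 else cv2.resize(im[140:290,350:500],(400,400))]))
E
```

```text
tray [array([ 568.522 , -172.6916]), array([150.9694, 201.1079]), np.float64(81.9305)]
plate [array([ 639.524 , -363.9431]), array([107.3152,  71.4489]), np.float64(83.5246)]
tines [array([ 574.9351, -374.0528]), array([10.8819, 70.807 ]), np.float64(84.5869)]
mat [array([278.1075, 720.0602]), array([371.8729, 778.5648]), np.float64(89.4027)]
sink0 [array([493.2184, 258.2427]), array([142.1887,  65.9989]), np.float64(3.6514)]
sink1 [array([498.8537, 144.3269]), array([141.3283,  64.3784]), np.float64(3.8766)]
sink2 [array([507.5439,  29.5826]), array([141.7226,  63.4362]), np.float64(3.0026)]
[[-0.    -0.228 -0.974]
 [ 0.    -0.974  0.228]
 [-1.    -0.     0.   ]]
[0.20462564 0.5186788  0.37525219] [[-0.228 -0.923 -0.31 ]
 [-0.974  0.216  0.073]
 [-0.     0.318 -0.948]]
```

View pics/crop.png

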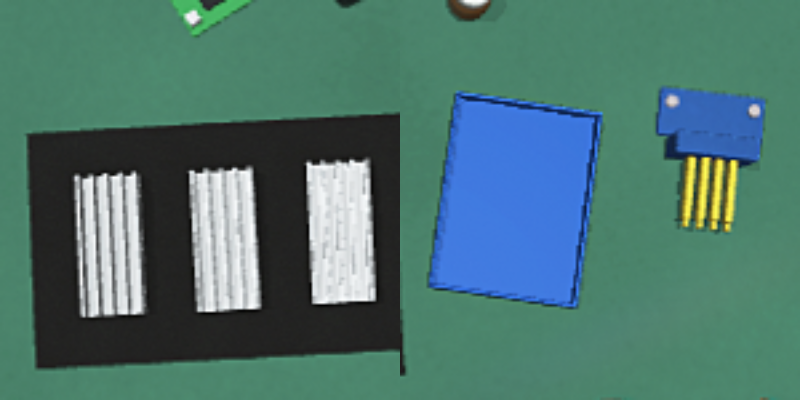

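The crop confirms the shallow blue tray, the comb and the sinks. Now I move over bay 2, the largest y.

>>> servo_tool(motion=[[[0.025, -0.019, 0], 2], [[0.05, -0.038, 0], 5], [[0.08, -0.06, 0], 8], [[0.11, -0.083, 0], 11], [[0.14, -0.106, 0], 14], [[0.17, -0.128, 0], 16.7], [[0.2, -0.15, 0], 16.7], [[0.23, -0.174, 0], 16.7]], grip=0, squeeze=30)

```text
t: 1.37
position: [0.3564, 0.3604, 0.2315]
tool_rot: [-123.0, 90.0, 60.6]
ft_force: [0.8, 0.8, -0.5]
width: 0.0853
```

>>> servo_tool(motion=[[[0.03, -0.023, -0.01], 0], [[0.06, -0.045, -0.02], 0], [[0.09, -0.068, -0.04], 0], [[0.12, -0.09, -0.06], 0], [[0.138, -0.104, -0.08], 0], [[0.138, -0.104, -0.08], 0], [[0.138, -0.104, -0.08], 0], [[0.138, -0.104, -0.08], 0]])

```text
t: 2.03
position: [0.4935, 0.2578, 0.1518]
tool_rot: [-160.9, 90.0, 22.6]
ft_force: [0.2, 0.0, -0.1]
width: 0.0854
```

```bash
python3 - <<'E'
from h import *
s=read_state();print(s['t'],s['position'],s['joint_positions'].round(1),s['ft_force'])
from scipy.spatial.transform import Rotation as R
y=R.from_euler('xyz',s['tool_rot'],degrees=True).as_matrix()[:,1];print(np.degrees(np.arctan2(y[1],y[0])))
c=cam("wrist");im=snapshot("wrist")
for P in proj("wrist",[[.4932,.2582,.037],s['position'],[.4932+.07,.2582+.0043-.03,.037]],c): cv2.circle(im,tuple(int(v) for v in P),4,(0,0,255),-1)
cv2.imwrite("pics/w1.png",im)
E
```

```text
2.0333 [0.49346214 0.25776248 0.15178329] [ 43.7  17.4  -1.7   0.  -70.9  49.8] [ 0.23708737  0.01055892 -0.09101617]
-86.4795279471081
```

View pics/w1.png

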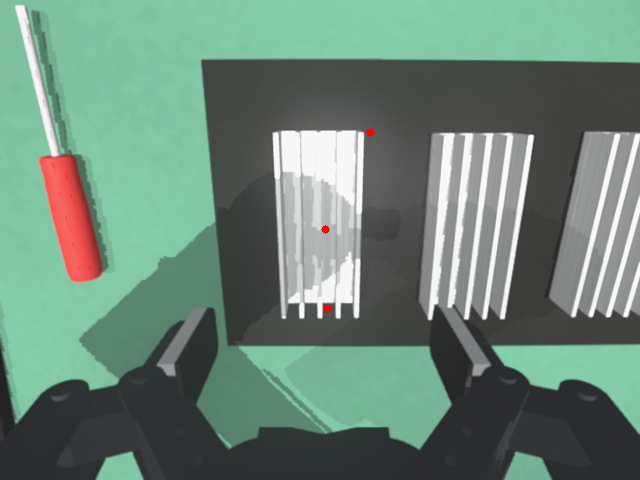

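The wrist view shows the bay-2 sink with its top corners at (274,132), (364,132), (283,318) and (358,318). That puts its centre about 5 px left of the predicted dot, and the driver is clear on the left. I convert these corners and use the same view for the second sink.

```bash
python3 - <<'E'
from h import *
for q in ([[273,131],[364,131],[358,318],[282,318]],[[433,134],[533,134],[506,318],[419,318]]):
    g=ground("wrist",q,.037)[:,:2];print(g.round(4),g.mean(0).round(4),np.linalg.norm(g-np.roll(g,-1,0),axis=1).round(4))
E
```

```text
[[0.5599 0.2983]
 [0.5637 0.2374]
 [0.4214 0.2283]
 [0.4176 0.2883]] [0.4906 0.2631] [0.061  0.1426 0.0601 0.1426]
[[0.5648 0.1908]
 [0.5694 0.123 ]
 [0.4285 0.1107]
 [0.4244 0.1801]] [0.4968 0.1512] [0.068  0.1415 0.0695 0.1408]
```

>>> servo_tool(motion=[[[-0.003, 0.005, -0.03], 0.5], [[-0.003, 0.005, -0.06], 0.5], [[-0.003, 0.005, -0.085], 0.5], [[-0.003, 0.005, -0.105], 0.5], [[-0.003, 0.005, -0.125], 0.5], [[-0.003, 0.005, -0.135], 0.5], [[-0.003, 0.005, -0.143], 0.5], [[-0.003, 0.005, -0.143], 0.5]])

```text
t: 2.75
position: [0.4897, 0.263, 0.0078]
tool_rot: [31.0, 90.0, -144.9]
ft_force: [-0.3, 0.0, -0.6]
width: 0.0854
```

>>> servo_tool(motion=[[[0, 0, 0], 0], [[0, 0, 0], 0], [[0, 0, 0], 0], [[0, 0, 0], 0], [[0, 0, 0], 0], [[0, 0, 0], 0], [[0, 0, 0], 0], [[0, 0, 0], 0]], grip=0.2)

```text
t: 3.42
position: [0.4903, 0.2625, 0.0084]
tool_rot: [-146.5, 90.0, 37.5]
ft_force: [-0.2, -0.0, 0.7]
width: 0.0683
```

>>> servo_tool(motion=[[[0, -0.001, 0], 0], [[0, -0.002, 0], 0], [[0, -0.003, 0], 0], [[0, -0.004, 0], 0], [[0, -0.005, 0], 0], [[0, -0.006, 0], 0], [[0, -0.007, 0], 0], [[0, -0.008, 0], 0]])

```text
t: 4.08
position: [0.4903, 0.2548, 0.0083]
tool_rot: [-111.4, 90.0, 72.7]
ft_force: [-0.3, 1.9, -0.1]
width: 0.0684
```

>>> servo_tool(motion=[[[0, -0.001, 0], 0], [[0, -0.002, 0], 0], [[0, -0.003, 0], 0], [[0, -0.004, 0], 0], [[0, -0.005, 0], 0], [[0, -0.006, 0], 0], [[0, -0.007, 0], 0], [[0, -0.008, 0], 0]])

```text
t: 4.75
position: [0.4903, 0.2464, 0.0083]
tool_rot: [-159.9, 90.0, 24.2]
ft_force: [0.7, 1.1, -0.8]
width: 0.0683
```

```bash
cat > f.py <<'E'
from h import *
F=[]
for i in range(8):
    F.append(read_state()['ft_force']); snapshot("wrist")
F=np.array(F);print(F.round(1).tolist(),F.mean(0).round(2),read_state()['t'])
E
python3 f.py
```

```text
[[0.7, 1.1, -0.8], [0.5, 1.0, -1.5], [0.2, 0.7, -1.0], [-0.3, 0.3, -0.4], [0.3, 0.7, -0.7], [-0.6, -0.3, 0.1], [-0.8, 0.4, -0.0], [-0.6, -0.6, 0.6]] [-0.09  0.42 -0.47] 5.15
```

>>> servo_tool(motion=[[[0, 0.004, 0], 0], [[0, 0.008, 0], 0], [[0, 0.0095, 0], 0], [[0, 0.011, 0], 0], [[0, 0.0125, 0], 0], [[0, 0.014, 0], 0], [[0, 0.0155, 0], 0], [[0, 0.017, 0], 0]])

```text
t: 5.82
position: [0.4902, 0.2635, 0.0083]
tool_rot: [60.9, 90.0, -115.1]
ft_force: [0.1, -3.7, 1.8]
width: 0.0684
```

>>> servo_tool(motion=[[[0, 0.001, 0], 0], [[0, 0.002, 0], 0], [[0, 0.003, 0], 0], [[0, 0.004, 0], 0], [[0, 0.005, 0], 0], [[0, 0.006, 0], 0], [[0, 0.007, 0], 0], [[0, 0.008, 0], 0]])

```text
t: 6.48
position: [0.4903, 0.2716, 0.0083]
tool_rot: [126.0, 90.0, -49.9]
ft_force: [-0.4, -3.9, 2.6]
width: 0.0681
```

```bash
python3 f.py
```

```text
[[-0.4, -3.9, 2.6], [0.3, -2.6, 2.0], [0.4, -2.2, 2.0], [-0.3, -1.8, 1.9], [-0.1, -2.8, 2.1], [0.0, -1.9, 0.4], [1.0, -0.4, 0.5], [1.1, -1.8, 1.5]] [ 0.25 -2.18  1.62] 6.8833
```

>>> servo_tool(motion=[[[0, -0.004, 0.03], 0], [[0, -0.004, 0.065], 0], [[0.002, -0.035, 0.065], 0], [[0.004, -0.075, 0.065], 0], [[0.006, -0.11, 0.065], 0], [[0.007, -0.124, 0.065], 0], [[0.007, -0.124, 0.065], 0], [[0.007, -0.124, 0.055], 0]], grip=0)

```text
t: 7.55
position: [0.499, 0.1481, 0.0649]
tool_rot: [-152.6, 89.7, 31.4]
ft_force: [-0.4, 0.8, 0.7]
width: 0.0854
```

>>> servo_tool(motion=[[[0, 0, -0.015], 0], [[0, 0, -0.03], 0], [[0, 0, -0.04], 0], [[0, 0, -0.048], 0], [[0, 0, -0.055], 0], [[0, 0, -0.055], 0], [[0, 0, -0.055], 0], [[0, 0, -0.055], 0]])

```text
t: 8.22
position: [0.4978, 0.1479, 0.0088]
tool_rot: [-161.1, 89.9, 23.0]
ft_force: [0.6, -0.2, -0.1]
width: 0.0853
```

>>> servo_tool(motion=[[[0, 0, 0], 0], [[0, 0, 0], 0], [[0, 0, 0], 0], [[0, 0, 0], 0], [[0, 0, 0], 0], [[0, -0.002, 0], 0], [[0, -0.003, 0], 0], [[0, -0.004, 0], 0]], grip=0.2)

```text
t: 8.88
position: [0.4972, 0.1433, 0.0083]
tool_rot: [43.3, 90.0, -132.7]
ft_force: [-0.6, -0.6, -0.8]
width: 0.0686
```

>>> servo_tool(motion=[[[0, -0.001, 0], 0], [[0, -0.002, 0], 0], [[0, -0.003, 0], 0], [[0, -0.004, 0], 0], [[0, -0.005, 0], 0], [[0, -0.006, 0], 0], [[0, -0.007, 0], 0], [[0, -0.008, 0], 0]])

```text
t: 9.55
position: [0.4973, 0.1356, 0.0083]
tool_rot: [-141.8, 90.0, 42.3]
ft_force: [0.5, 2.0, -0.7]
width: 0.0685
```

>>> servo_tool(motion=[[[0, 0.004, 0], 0], [[0, 0.008, 0], 0], [[0, 0.0095, 0], 0], [[0, 0.011, 0], 0], [[0, 0.0125, 0], 0], [[0, 0.014, 0], 0], [[0, 0.0155, 0], 0], [[0, 0.017, 0], 0]])

```text
t: 10.22
position: [0.4971, 0.1524, 0.0083]
tool_rot: [51.0, 90.0, -125.0]
ft_force: [0.5, -2.9, 2.0]
width: 0.0683
```

>>> servo_tool(motion=[[[0, 0.001, 0], 0], [[0, 0.002, 0], 0], [[0, 0.003, 0], 0], [[0, 0.004, 0], 0], [[0, 0.005, 0], 0], [[0, 0.006, 0], 0], [[0, 0.007, 0], 0], [[0, 0.008, 0], 0]])

```text
t: 10.88
position: [0.4973, 0.1606, 0.0083]
tool_rot: [71.0, 90.0, -104.9]
ft_force: [0.1, -4.6, 1.8]
width: 0.068
```

>>> servo_tool(motion=[[[0, -0.004, 0.03], 0], [[0, -0.004, 0.065], 0], [[0.002, -0.035, 0.065], 0], [[0.004, -0.075, 0.065], 0], [[0.006, -0.11, 0.065], 0], [[0.007, -0.128, 0.065], 0], [[0.007, -0.128, 0.065], 0], [[0.007, -0.128, 0.055], 0]], grip=0)

```text
t: 11.55
position: [0.5063, 0.0328, 0.065]
tool_rot: [-159.3, 89.7, 24.6]
ft_force: [1.4, 0.6, -0.0]
width: 0.0855
```

>>> servo_tool(motion=[[[0, 0, -0.015], 0], [[0, 0, -0.03], 0], [[0, 0, -0.04], 0], [[0, 0, -0.048], 0], [[0, 0, -0.055], 0], [[0, 0, -0.055], 0], [[0, 0, -0.055], 0], [[0, 0, -0.055], 0]])

```text
t: 12.22
position: [0.5049, 0.0329, 0.0089]
tool_rot: [-167.1, 89.9, 17.0]
ft_force: [-0.3, 0.1, -0.4]
width: 0.0851
```

>>> servo_tool(motion=[[[0, 0, 0], 0], [[0, 0, 0], 0], [[0, 0, 0], 0], [[0, 0, 0], 0], [[0, 0, 0], 0], [[0, -0.002, 0], 0], [[0, -0.003, 0], 0], [[0, -0.004, 0], 0]], grip=0.2)

```text
t: 12.88
position: [0.5042, 0.0284, 0.0083]
tool_rot: [28.8, 90.0, -147.2]
ft_force: [-0.7, 0.2, -0.1]
width: 0.068
```

>>> servo_tool(motion=[[[0, -0.001, 0], 0], [[0, -0.002, 0], 0], [[0, -0.003, 0], 0], [[0, -0.004, 0], 0], [[0, -0.005, 0], 0], [[0, -0.006, 0], 0], [[0, -0.007, 0], 0], [[0, -0.008, 0], 0]])

```text
t: 13.55
position: [0.5043, 0.0205, 0.0083]
tool_rot: [-154.2, 90.0, 29.8]
ft_force: [-0.2, 1.7, -0.2]
width: 0.0682
```

>>> servo_tool(motion=[[[0, 0.004, 0], 0], [[0, 0.008, 0], 0], [[0, 0.0095, 0], 0], [[0, 0.011, 0], 0], [[0, 0.0125, 0], 0], [[0, 0.014, 0], 0], [[0, 0.0155, 0], 0], [[0, 0.017, 0], 0]])

```text
t: 14.22
position: [0.5043, 0.0376, 0.0083]
tool_rot: [89.4, 90.0, -86.6]
ft_force: [0.6, -0.8, 0.5]
width: 0.0683
```

>>> servo_tool(motion=[[[0, 0.001, 0], 0], [[0, 0.002, 0], 0], [[0, 0.003, 0], 0], [[0, 0.004, 0], 0], [[0, 0.005, 0], 0], [[0, 0.006, 0], 0], [[0, 0.007, 0], 0], [[0, 0.008, 0], 0]])

```text
t: 14.88
position: [0.5043, 0.0456, 0.0083]
tool_rot: [109.2, 90.0, -66.8]
ft_force: [0.9, -2.0, 1.0]
width: 0.0686
```

```bash
python3 f.py; python3 - <<'E'
from h import *
im=snapshot("top"); cv2.imwrite("pics/t2.png",im)
cv2.imwrite("pics/wz.png",np.hstack([cv2.resize(im[180:300,190:370],(400,267)),cv2.resize(snapshot("wrist"),(400,300))[:267]]))
E
```

```text
[[0.9, -2.0, 1.0], [0.1, -1.5, 1.0], [-0.6, -0.9, 1.3], [0.7, -0.5, 0.1], [1.0, 0.5, -0.3], [-0.2, 0.7, -0.3], [0.7, 0.3, 0.3], [-0.2, -0.7, 0.9]] [ 0.31 -0.5   0.53] 15.2833
```

View pics/wz.png

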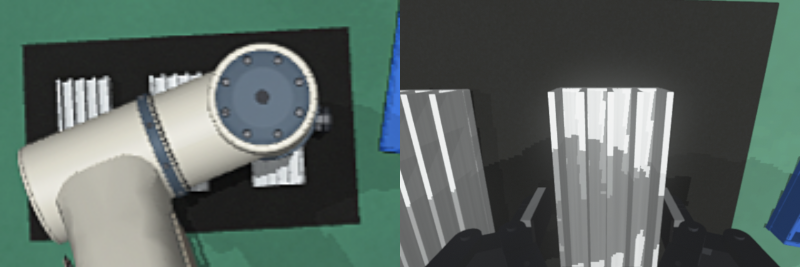

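The picture shows the bay-0 sink squarely between the fingers. Its drag is lower than the others, but the sensor noise is about 0.6 N. I'll grip each sink, press lightly and drag, so that friction rises well above the noise.

>>> servo_tool(motion=[[[0, 0, 0], 0], [[0, 0, 0], 0], [[0, 0, 0], 0], [[0, 0, 0], 0], [[0, 0, 0], 0], [[0, 0, 0], 0], [[0, 0, 0], 0], [[0, 0, 0], 0]], grip=1, squeeze=60)

```text
t: 16.05
position: [0.5046, 0.0456, 0.0087]
tool_rot: [178.2, 90.0, 2.3]
ft_force: [-0.4, 0.3, 5.5]
width: 0.0592
```

>>> servo_tool(motion=[[[0, 0, -0.0005], 0], [[0, 0, -0.001], 0], [[0, 0, -0.0015], 0], [[0, 0, -0.002], 0], [[0, 0, -0.002], 0], [[0, 0, -0.002], 0], [[0, 0, -0.002], 0], [[0, 0, -0.002], 0]])

```text
t: 16.72
position: [0.5046, 0.0456, 0.0086]
tool_rot: [175.4, 89.9, -0.5]
ft_force: [-8.3, 0.9, 22.1]
width: 0.0593
```

>>> servo_tool(motion=[[[0, -0.001, 0], 0], [[0, -0.002, 0], 0], [[0, -0.003, 0], 0], [[0, -0.004, 0], 0], [[0, -0.005, 0], 0], [[0, -0.006, 0], 0], [[0, -0.007, 0], 0], [[0, -0.008, 0], 0]])

```text
t: 17.38
position: [0.5073, 0.0393, 0.0087]
tool_rot: [-163.5, 89.6, 20.6]
ft_force: [0.4, 4.3, 13.7]
width: 0.0588
```

>>> servo_tool(motion=[[[0, -0.001, 0], 0], [[0, -0.002, 0], 0], [[0, -0.003, 0], 0], [[0, -0.004, 0], 0], [[0, -0.005, 0], 0], [[0, -0.006, 0], 0], [[0, -0.007, 0], 0], [[0, -0.008, 0], 0]])

```text
t: 18.05
position: [0.5074, 0.0312, 0.0086]
tool_rot: [-165.1, 89.6, 19.0]
ft_force: [0.3, 4.9, 13.1]
width: 0.0588
```

>>> servo_tool(motion=[[[0, 0, 0.002], 0], [[0, 0, 0.002], 0], [[0, 0, 0.002], 0], [[0, 0, 0.03], 0], [[0, 0, 0.067], 0], [[-0.002, 0.04, 0.067], 0], [[-0.004, 0.08, 0.067], 0], [[-0.007, 0.115, 0.067], 0]], grip=0)

```text
t: 18.72
position: [0.4971, 0.1459, 0.0734]
tool_rot: [-124.5, 90.0, 59.5]
ft_force: [1.0, 0.3, -0.5]
width: 0.0856
```

>>> servo_tool(motion=[[[0, 0.011, 0], 0], [[0, 0.011, 0], 0], [[0, 0.011, -0.025], 0], [[0, 0.011, -0.045], 0], [[0, 0.011, -0.058], 0], [[0, 0.011, -0.065], 0], [[0, 0.011, -0.065], 0], [[0, 0.011, -0.065], 0]])

```text
t: 19.38
position: [0.4973, 0.1549, 0.0083]
tool_rot: [51.8, 90.0, -124.1]
ft_force: [0.9, 0.0, 0.6]
width: 0.0854
```

>>> servo_tool(motion=[[[0, 0, 0], 0], [[0, 0, 0], 0], [[0, 0, 0], 0], [[0, 0, 0], 0], [[0, 0, 0], 0], [[0, 0, 0], 0], [[0, 0, 0], 0], [[0, 0, 0], 0]], grip=1)

```text
t: 20.05
position: [0.4981, 0.156, 0.0097]
tool_rot: [-157.3, 89.9, 26.7]
ft_force: [-2.7, -0.4, 5.8]
width: 0.0587
```

>>> servo_tool(motion=[[[0, -0.001, -0.0005], 0], [[0, -0.002, -0.001], 0], [[0, -0.003, -0.0015], 0], [[0, -0.004, -0.0015], 0], [[0, -0.005, -0.0015], 0], [[0, -0.006, -0.0015], 0], [[0, -0.007, -0.0015], 0], [[0, -0.008, -0.0015], 0]])

```text
t: 20.72
position: [0.5002, 0.1512, 0.0097]
tool_rot: [-143.4, 89.4, 40.6]
ft_force: [-2.0, 9.7, 10.2]
width: 0.0592
```

>>> servo_tool(motion=[[[0, -0.001, 0], 0], [[0, -0.002, 0], 0], [[0, -0.003, 0], 0], [[0, -0.004, 0], 0], [[0, -0.005, 0], 0], [[0, -0.006, 0], 0], [[0, -0.007, 0], 0], [[0, -0.008, 0], 0]])

```text
t: 21.38
position: [0.5008, 0.143, 0.0097]
tool_rot: [-148.4, 89.4, 35.7]
ft_force: [-0.8, 8.1, 9.1]
width: 0.0588
```

>>> servo_tool(motion=[[[0, 0, 0.0015], 0], [[0, 0, 0.0015], 0], [[0, 0, 0.0015], 0], [[0, 0, 0.03], 0], [[0, 0, 0.067], 0], [[-0.002, 0.04, 0.067], 0], [[-0.004, 0.08, 0.067], 0], [[-0.007, 0.115, 0.067], 0]], grip=0)

```text
t: 22.05
position: [0.4903, 0.2558, 0.0743]
tool_rot: [-143.8, 89.9, 40.1]
ft_force: [0.9, 0.3, -0.1]
width: 0.0852
```

>>> servo_tool(motion=[[[0, 0.011, 0], 0], [[0, 0.011, 0], 0], [[0, 0.011, -0.025], 0], [[0, 0.011, -0.045], 0], [[0, 0.011, -0.058], 0], [[0, 0.011, -0.065], 0], [[0, 0.011, -0.065], 0], [[0, 0.011, -0.065], 0]])

```text
t: 22.72
position: [0.4905, 0.2648, 0.0089]
tool_rot: [73.7, 90.0, -102.3]
ft_force: [0.9, 0.4, 0.0]
width: 0.0855
```

>>> servo_tool(motion=[[[0, 0, 0], 0], [[0, 0, 0], 0], [[0, 0, 0], 0], [[0, 0, 0], 0], [[0, 0, 0], 0], [[0, 0, 0], 0], [[0, 0, 0], 0], [[0, 0, 0], 0]], grip=1)

```text
t: 23.38
position: [0.4912, 0.2663, 0.0104]
tool_rot: [-148.2, 89.8, 35.8]
ft_force: [-1.4, 0.1, 7.0]
width: 0.0592
```

>>> servo_tool(motion=[[[0, -0.001, -0.0005], 0], [[0, -0.002, -0.001], 0], [[0, -0.003, -0.0015], 0], [[0, -0.004, -0.0015], 0], [[0, -0.005, -0.0015], 0], [[0, -0.006, -0.0015], 0], [[0, -0.007, -0.0015], 0], [[0, -0.008, -0.0015], 0]])

```text
t: 24.05
position: [0.493, 0.2611, 0.0105]
tool_rot: [-140.7, 89.4, 43.4]
ft_force: [-0.8, 6.2, 9.9]
width: 0.0586
```

>>> servo_tool(motion=[[[0, -0.001, 0], 0], [[0, -0.002, 0], 0], [[0, -0.003, 0], 0], [[0, -0.004, 0], 0], [[0, -0.005, 0], 0], [[0, -0.006, 0], 0], [[0, -0.007, 0], 0], [[0, -0.008, 0], 0]])

```text
t: 24.72
position: [0.4933, 0.253, 0.0104]
tool_rot: [-142.6, 89.4, 41.5]
ft_force: [0.7, 6.4, 9.8]
width: 0.0586
```

>>> servo_tool(motion=[[[0, 0.002, 0], 0], [[0, 0.004, 0], 0], [[0, 0.006, 0], 0], [[0, 0.008, 0], 0], [[0, 0.01, 0], 0], [[0, 0.012, 0], 0], [[0, 0.014, 0], 0], [[0, 0.016, 0], 0]])

```text
t: 25.38
position: [0.4921, 0.2636, 0.0104]
tool_rot: [139.0, 89.7, -36.9]
ft_force: [-0.5, -11.2, 16.6]
width: 0.0592
```

>>> servo_tool(motion=[[[0, 0.001, 0], 0], [[0, 0.002, 0], 0], [[0, 0.003, 0], 0], [[0, 0.004, 0], 0], [[0, 0.005, 0], 0], [[0, 0.006, 0], 0], [[0, 0.007, 0], 0], [[0, 0.008, 0], 0]])

```text
t: 26.05
position: [0.492, 0.2715, 0.0104]
tool_rot: [137.5, 89.8, -38.4]
ft_force: [-0.1, -10.1, 17.6]
width: 0.059
```

>>> servo_tool(motion=[[[0, 0, 0.0015], 0], [[0, 0, 0.0015], 0], [[0, 0, 0.0015], 0], [[0, 0, 0.03], 0], [[0, 0, 0.067], 0], [[0.002, -0.04, 0.067], 0], [[0.004, -0.08, 0.067], 0], [[0.007, -0.12, 0.067], 0]], grip=0)

```text
t: 26.72
position: [0.497, 0.1531, 0.0746]
tool_rot: [-126.9, 89.9, 57.2]
ft_force: [0.7, -0.4, 0.1]
width: 0.0854
```

>>> servo_tool(motion=[[[0, -0.016, 0], 0], [[0, -0.016, 0], 0], [[0, -0.016, -0.025], 0], [[0, -0.016, -0.045], 0], [[0, -0.016, -0.058], 0], [[0, -0.016, -0.065], 0], [[0, -0.016, -0.065], 0], [[0, -0.016, -0.065], 0]])

```text
t: 27.38
position: [0.4975, 0.1379, 0.0094]
tool_rot: [89.7, 90.0, -86.2]
ft_force: [-0.4, 0.7, -0.0]
width: 0.0851
```

>>> servo_tool(motion=[[[0, 0, 0], 0], [[0, 0, 0], 0], [[0, 0, 0], 0], [[0, 0, 0], 0], [[0, 0, 0], 0], [[0, 0, 0], 0], [[0, 0, 0], 0], [[0, 0, 0], 0]], grip=1)

```text
t: 28.05
position: [0.4987, 0.1388, 0.011]
tool_rot: [-150.8, 89.7, 33.3]
ft_force: [-1.4, 2.7, 5.5]
width: 0.0586
```

>>> servo_tool(motion=[[[0, 0.002, -0.0005], 0], [[0, 0.004, -0.001], 0], [[0, 0.006, -0.0015], 0], [[0, 0.008, -0.0015], 0], [[0, 0.01, -0.0015], 0], [[0, 0.012, -0.0015], 0], [[0, 0.013, -0.0015], 0], [[0, 0.014, -0.0015], 0]])

```text
t: 28.72
position: [0.4988, 0.1479, 0.0111]
tool_rot: [112.8, 89.6, -63.1]
ft_force: [-0.6, -16.8, 18.7]
width: 0.0589
```

>>> servo_tool(motion=[[[0, 0.001, 0], 0], [[0, 0.002, 0], 0], [[0, 0.003, 0], 0], [[0, 0.004, 0], 0], [[0, 0.005, 0], 0], [[0, 0.006, 0], 0], [[0, 0.007, 0], 0], [[0, 0.008, 0], 0]])

```text
t: 29.38
position: [0.4989, 0.1558, 0.0111]
tool_rot: [112.9, 89.6, -63.0]
ft_force: [0.1, -17.0, 19.8]
width: 0.0587
```

The drag coefficients repeat in both directions:

| Sink | Estimated drag coefficient |
|---|---|
| bay_1 | 0.66 and 0.73 (grippiest) |
| bay_2 | 0.46 and 0.50 (middle) |
| bay_0 | 0.27 (slipperiest) |

The bay_1 sink is in the gripper now, so I lift it and carry it to in front of the comb.

>>> servo_tool(motion=[[[0, 0, 0.0015], 0], [[0, 0, 0.015], 0], [[0, 0, 0.04], 0], [[0, 0, 0.07], 0], [[-0.002, -0.03, 0.08], 0], [[-0.004, -0.065, 0.08], -2], [[-0.006, -0.1, 0.08], -4], [[-0.008, -0.135, 0.08], -6]])

```text
t: 30.05
position: [0.4884, 0.0233, 0.088]
tool_rot: [-59.7, 90.0, 118.3]
ft_force: [0.2, 0.2, -3.4]
width: 0.059
```

>>> servo_tool(motion=[[[-0.002, -0.038, 0], -1], [[-0.004, -0.076, 0], -2], [[-0.006, -0.114, 0], -3], [[-0.01, -0.152, 0], -4], [[-0.014, -0.19, 0], -4], [[-0.018, -0.228, 0], -4], [[-0.02, -0.266, 0], -4], [[-0.022, -0.304, 0], -4]])

```text
t: 30.72
position: [0.4662, -0.281, 0.0877]
tool_rot: [-46.6, 89.9, 127.4]
ft_force: [0.4, 0.7, -4.1]
width: 0.059
```

>>> servo_tool(motion=[[[-0.002, -0.036, 0], 0], [[-0.003, -0.067, 0], 0], [[-0.004, -0.075, -0.005], 0], [[-0.004, -0.075, -0.01], 0], [[-0.004, -0.075, -0.01], 0], [[-0.004, -0.075, -0.01], 0], [[-0.004, -0.075, -0.01], 0], [[-0.004, -0.075, -0.01], 0]])

```text
t: 31.38
position: [0.4637, -0.3535, 0.0782]
tool_rot: [172.7, 90.0, -13.1]
ft_force: [0.4, 0.3, -3.3]
width: 0.0588
```

```bash
python3 - <<'E'
from h import *
s=read_state();print(s['t'],s['position'],s['ft_force'].round(1),s['width'])
from scipy.spatial.transform import Rotation as R
y=R.from_euler('xyz',s['tool_rot'],degrees=True).as_matrix()[:,1];print(np.degrees(np.arctan2(y[1],y[0]))+90)
c=cam("wrist");im=snapshot("wrist");cv2.imwrite("pics/w2.png",im)
np.savez("w2.npz",K=c[0],D=c[1],o=c[2],R=c[3])
for l,z in(("comb",0),("comb_home",.017)):
    for r in place_of("wrist",l)[:2]: print(l,r['score'],r['location'],ground("wrist",r['location'],z,c))
E
```

```text
31.3833 [ 0.46368572 -0.35346338  0.07823682] [ 0.4  0.3 -3.3] 0.05875129031081999
-5.876847059895113
comb 0.73 [327.3, 121.0] [[ 0.53903781 -0.36171118  0.        ]]
comb_home 0.72 [322.3, 121.1] [[ 0.53969055 -0.35896337  0.017     ]]
```

View pics/w2.png

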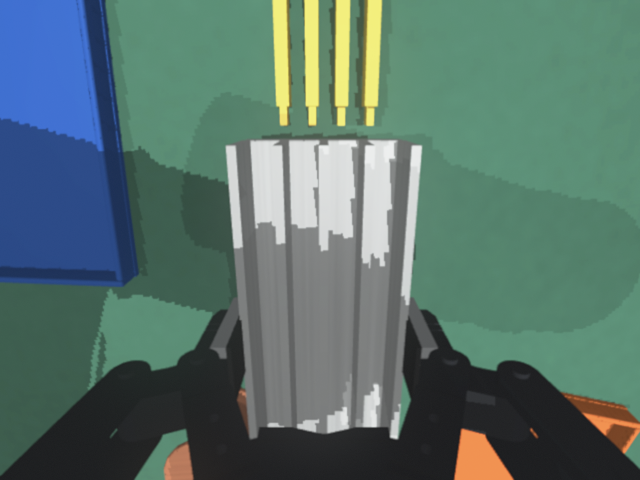

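The four yellow tines end around row 125, between columns 283 and 370, and the held sink's fin ends lie at row 145, columns 227 to 421. Both are nearly parallel and centred, at column 327 for the tines and 324 for the sink. Next I refine this by segmentation.

```bash
python3 - <<'E'
from h import *
d=np.load("w2.npz");c=(d['K'],d['D'],d['o'],d['R'])
im=cv2.imread("pics/w2.png");hsv=cv2.cvtColor(im,cv2.COLOR_BGR2HSV)
m=((hsv[...,0]>22)&(hsv[...,0]<36)&(hsv[...,1]>90)&(hsv[...,2]>170))
m[:, :260]=0; m[:,390:]=0; m[135:]=0
for r in (5,30,60,90,115,120):
    xs=np.flatnonzero(m[r]); g=np.split(xs,np.flatnonzero(np.diff(xs)>3)+1)
    ctr=[(a[0]+a[-1])/2 for a in g]
    w=ground("wrist",[[u,r] for u in ctr],.03,c)[:,:2]
    print(r,ctr,w.round(4).tolist())
print("last yellow row",[np.flatnonzero(m[:,u]).max() for u in (283,312,341,370)])
tips=ground("wrist",[[u,125] for u in (283.5,312,341,370)],.026,c)[:,:2];print("tips",tips.round(4))
q=[[227,145],[421,145],[397.5,437],[250,437]]
g=ground("wrist",q,.104,c)[:,:2];print(g.round(4),g.mean(0),np.linalg.norm(g-np.roll(g,-1,0),axis=1))
E
```

```text
5 [np.float64(279.5), np.float64(311.5), np.float64(342.5), np.float64(374.5)] [[0.5924, -0.345], [0.5909, -0.3594], [0.5894, -0.3734], [0.588, -0.3878]]
30 [np.float64(280.5), np.float64(311.5), np.float64(342.5), np.float64(373.5)] [[0.5822, -0.344], [0.5807, -0.3582], [0.5793, -0.3725], [0.5778, -0.3867]]
60 [np.float64(281.0), np.float64(311.5), np.float64(341.5), np.float64(372.5)] [[0.5695, -0.3425], [0.568, -0.3568], [0.5666, -0.3709], [0.5651, -0.3854]]
90 [np.float64(282.0), np.float64(311.5), np.float64(341.5), np.float64(371.0)] [[0.5563, -0.3412], [0.5549, -0.3553], [0.5534, -0.3697], [0.552, -0.3838]]
115 [np.float64(283.0), np.float64(312.5), np.float64(340.5), np.float64(369.5)] [[0.5449, -0.3401], [0.5434, -0.3545], [0.542, -0.3682], [0.5405, -0.3824]]
120 [np.float64(283.5), np.float64(312.0), np.float64(340.5), np.float64(369.5)] [[0.5425, -0.3401], [0.541, -0.354], [0.5396, -0.368], [0.5382, -0.3822]]
last yellow row [np.int64(125), np.int64(125), np.int64(125), np.int64(125)]
tips [[ 0.54   -0.3393]
 [ 0.5386 -0.3536]
 [ 0.5371 -0.3682]
 [ 0.5356 -0.3828]]
[[ 0.5378 -0.3294]
 [ 0.5317 -0.3891]
 [ 0.4154 -0.3774]
 [ 0.4216 -0.3171]] [ 0.47664937 -0.35324345] [0.06002086 0.11683926 0.06062388 0.11684215]
```

>>> servo_tool(motion=[[[-0.008, 0, 0], 0], [[-0.008, 0, -0.015], -0.2], [[-0.008, 0, -0.03], -0.2], [[-0.008, 0, -0.045], -0.2], [[-0.008, 0, -0.055], -0.2], [[-0.008, 0, -0.063], -0.2], [[-0.008, 0, -0.068], -0.2], [[-0.008, 0, -0.068], -0.2]])

```text
t: 32.2
position: [0.4548, -0.3543, 0.009]
tool_rot: [-16.1, 89.9, 157.7]
ft_force: [0.2, 0.3, -3.3]
width: 0.0585
```

```bash
python3 - <<'E'
from h import *
s=read_state();print(s['t'],s['position'],s['ft_force'].round(1))
c=cam("wrist");im=snapshot("wrist")
np.savez("w3.npz",K=c[0],D=c[1],o=c[2],R=c[3]);cv2.imwrite("pics/w3.png",im)
hsv=cv2.cvtColor(im,cv2.COLOR_BGR2HSV)
m=((hsv[...,0]>22)&(hsv[...,0]<36)&(hsv[...,1]>90)&(hsv[...,2]>150)); m[220:]=0
for r in range(0,160,20):
    xs=np.flatnonzero(m[r,200:460])+200
    if len(xs): 
        g=np.split(xs,np.flatnonzero(np.diff(xs)>3)+1);print(r,[(a[0]+a[-1])/2 for a in g])
cv2.imwrite("pics/w3c.png",cv2.resize(im[0:240,180:500],(800,600)))
E
```

```text
32.2 [ 0.45480254 -0.35432032  0.00901303] [ 0.2  0.3 -3.3]
0 [np.float64(246.0), np.float64(295.5), np.float64(345.5), np.float64(395.0)]
20 [np.float64(247.5), np.float64(296.5), np.float64(345.5), np.float64(394.5)]
40 [np.float64(248.5), np.float64(296.5), np.float64(344.5), np.float64(393.5)]
60 [np.float64(249.5), np.float64(297.0), np.float64(344.5), np.float64(392.5)]
80 [np.float64(252.0), np.float64(298.0), np.float64(344.0), np.float64(390.0)]
100 [np.float64(253.0), np.float64(298.5), np.float64(344.0), np.float64(389.5)]
```

View pics/w3c.png

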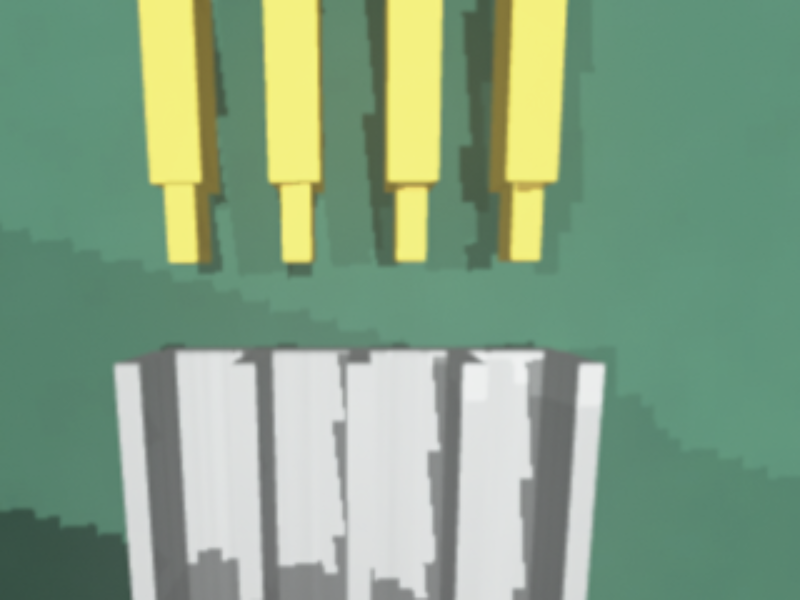

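The tines (crop columns 182, 297, 411, 526; centre about 354.5) line up with the fin gaps. The sink centre is at about 359.5, which is 0.6 mm too far towards -y. I correct for that and slide in.

>>> servo_tool(motion=[[[0, 0.0006, 0], 0], [[0.006, 0, 0], 0], [[0.012, -0.0007, 0], 0], [[0.018, -0.0013, 0], 0], [[0.024, -0.0019, 0], 0], [[0.03, -0.0026, 0], 0], [[0.035, -0.0031, 0], 0], [[0.035, -0.0031, 0], 0]])

```text
t: 32.92
position: [0.4915, -0.3577, 0.0097]
tool_rot: [153.1, 90.0, -33.0]
ft_force: [1.3, 0.0, -4.2]
width: 0.0589
```

```bash
python3 - <<'E'
from h import *
s=read_state();print(s['t'],s['position'],s['ft_force'].round(1))
im=snapshot("wrist");cv2.imwrite("pics/w4c.png",cv2.resize(im[0:300,160:480],(640,600)))
E
```

```text
32.9167 [ 0.49152697 -0.35772032  0.00968568] [ 1.3  0.  -4.2]
```

View pics/w4c.png

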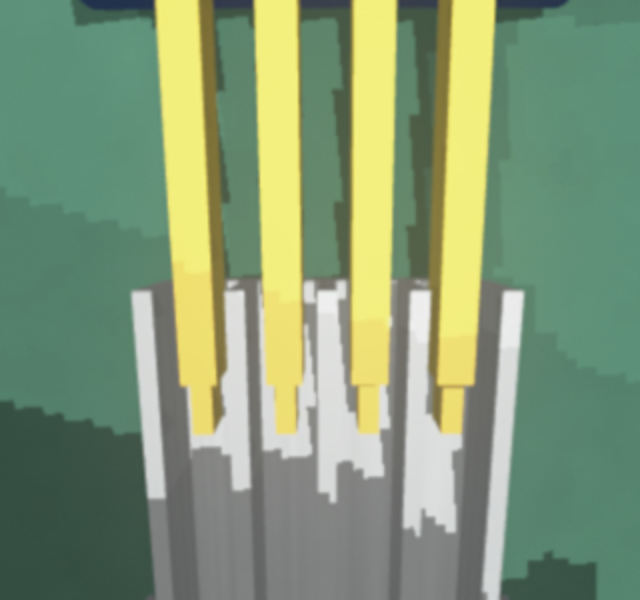

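The tines sit centred between the fins (tine centre at column 328, sink centre at 327.7), with no lateral force. Continuing home.

>>> servo_tool(motion=[[[0.006, -0.0006, 0], 0], [[0.012, -0.0013, 0], 0], [[0.018, -0.0019, 0], 0], [[0.024, -0.0026, 0], 0], [[0.03, -0.0032, 0], 0], [[0.035, -0.0037, 0], 0], [[0.038, -0.0041, 0], 0], [[0.041, -0.0044, 0], 0]])

```text
t: 33.63
position: [0.5316, -0.3619, 0.0096]
tool_rot: [-23.0, 90.0, 150.9]
ft_force: [-0.2, -0.3, -3.7]
width: 0.0587
```

>>> servo_tool(motion=[[[0.001, -0.0001, 0], 0], [[0.002, -0.0002, 0], 0], [[0.003, -0.0003, 0], 0], [[0.004, -0.0004, 0], 0], [[0.005, -0.0005, 0], 0], [[0.005, -0.0005, 0], 0], [[0.005, -0.0005, 0], 0], [[0.005, -0.0005, 0], 0]])

```text
t: 34.3
position: [0.5362, -0.3625, 0.0098]
tool_rot: [-31.0, 90.0, 142.8]
ft_force: [0.5, 0.4, -3.2]
width: 0.0588
```

Not touching the plate yet, so I edge forward.

>>> servo_tool(motion=[[[0.001, -0.0001, 0], 0], [[0.0015, -0.0002, 0], 0], [[0.002, -0.0002, 0], 0], [[0.0025, -0.0003, 0], 0], [[0.003, -0.0003, 0], 0], [[0.003, -0.0003, 0], 0], [[0.003, -0.0003, 0], 0], [[0.003, -0.0003, 0], 0]])

```text
t: 34.97
position: [0.5375, -0.3626, 0.0096]
tool_rot: [-8.3, 89.8, 165.5]
ft_force: [-5.8, 0.1, -0.3]
width: 0.0586
```

Contact with the plate at 5.8 N. Now I relieve it, lower and release, then go to the slipperiest sink.

>>> servo_tool(motion=[[[-0.001, 0.0001, -0.0005], 0], [[-0.0013, 0.0001, -0.001], 0], [[-0.0013, 0.0001, -0.0015], 0], [[-0.0013, 0.0001, -0.0018], 0], [[-0.0013, 0.0001, -0.0018], 0], [[-0.0013, 0.0001, -0.0018], 0], [[-0.0013, 0.0001, -0.0018], 0], [[-0.0013, 0.0001, -0.0018], 0]])

```text
t: 35.63
position: [0.5375, -0.3627, 0.0082]
tool_rot: [2.0, 89.9, 175.8]
ft_force: [-4.7, 1.2, 0.3]
width: 0.0587
```

>>> servo_tool(motion=[[[0, 0, 0], 0], [[0, 0, 0], 0], [[0, 0, 0], 0], [[0, 0, 0], 0], [[0, 0, 0.02], 0], [[0, 0, 0.045], 0], [[0, 0, 0.08], 0], [[0, 0, 0.12], 0]], grip=0)

```text
t: 36.3
position: [0.5373, -0.3621, 0.1279]
tool_rot: [-22.8, 89.8, 151.0]
ft_force: [1.2, -0.5, -0.7]
width: 0.0854
```

```bash
python3 - <<'E'
from h import *
s=read_state();print(s['t'],s['position'],s['ft_force'].round(1))
im=snapshot("wrist");cv2.imwrite("pics/w5.png",im)
for q in ([[1,1]],): pass
E
```

```text
36.3 [ 0.53728616 -0.36211542  0.12786697] [ 1.2 -0.5 -0.7]
```

View pics/w5.png

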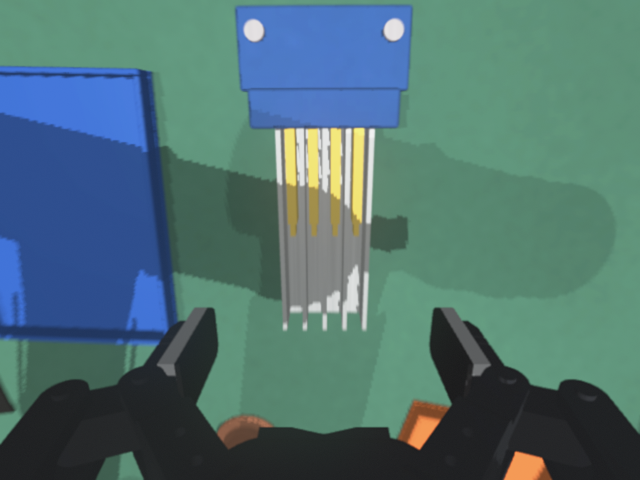

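The grippiest sink is home against the plate (row 128), with the tines (columns 290–358) between its fins. Back to the bay-0 sink, last gripped at (0.507, 0.031).

>>> servo_tool(motion=[[[-0.003, 0.035, 0], 1], [[-0.006, 0.073, 0], 2], [[-0.009, 0.111, 0], 4], [[-0.012, 0.149, 0], 6], [[-0.015, 0.187, 0], 8], [[-0.018, 0.225, 0], 10.1], [[-0.021, 0.263, 0], 10.1], [[-0.024, 0.301, 0], 10.1]])

```text
t: 37.02
position: [0.5141, -0.0598, 0.1285]
tool_rot: [-176.4, 89.9, 7.5]
ft_force: [0.5, 0.2, -0.4]
width: 0.0853
```

>>> servo_tool(motion=[[[-0.004, 0.038, 0], 0], [[-0.007, 0.075, -0.01], 0], [[-0.007, 0.092, -0.03], 0], [[-0.007, 0.092, -0.045], 0], [[-0.007, 0.092, -0.05], 0], [[-0.007, 0.092, -0.05], 0], [[-0.007, 0.092, -0.05], 0], [[-0.007, 0.092, -0.05], 0]])

```text
t: 37.68
position: [0.5079, 0.0299, 0.0791]
tool_rot: [-176.1, 89.9, 7.8]
ft_force: [-0.1, 0.1, 0.5]
width: 0.0856
```

```bash
python3 - <<'E'
from h import *
s=read_state();print(s['t'],s['position'],s['ft_force'].round(1))
c=cam("wrist");im=snapshot("wrist")
m=((im.min(2)>95)&((im.max(2).astype(int)-im.min(2))<25)).astype(np.uint8); m[:,:200]=0;m[:,450:]=0;m[320:]=0
k=max(cv2.findContours(m,0,1)[0],key=cv2.contourArea).reshape(-1,2).astype(float)
print(cv2.boundingRect(k.astype(np.float32)))
g=ground("wrist",k,.037,c)[:,:2];print(cv2.minAreaRect((g*1000).astype(np.float32)))
E
```

```text
37.6833 [0.50790059 0.02989495 0.0790809 ] [-0.1  0.1  0.5]
(229, 83, 199, 237)
((539.6211547851562, 31.11417007446289), (124.53878784179688, 99.59374237060547), 3.916478395462036)
```

>>> servo_tool(motion=[[[-0.001, 0.001, -0.02], 0], [[-0.001, 0.001, -0.04], 0], [[-0.001, 0.001, -0.055], 0], [[-0.001, 0.001, -0.065], 0], [[-0.001, 0.001, -0.07], 0], [[-0.001, 0.001, -0.07], 0], [[-0.001, 0.001, -0.07], 0], [[-0.001, 0.001, -0.07], 0]])

```text
t: 38.4
position: [0.5068, 0.0314, 0.009]
tool_rot: [-170.6, 89.9, 13.3]
ft_force: [-0.0, 0.9, 0.5]
width: 0.0853
```

>>> servo_tool(motion=[[[0, 0, 0], 0], [[0, 0, 0], 0], [[0, 0, 0], 0], [[0, 0, 0], 0], [[0, 0, 0], 0], [[0, 0, 0], 0], [[0, 0, 0], 0], [[0, 0, 0], 0]], grip=1)

```text
t: 39.07
position: [0.5067, 0.0315, 0.0089]
tool_rot: [-176.7, 89.9, 7.2]
ft_force: [-0.6, -0.3, 6.7]
width: 0.0591
```

>>> servo_tool(motion=[[[0, 0, 0.015], 0], [[0, 0, 0.04], 0], [[0, 0, 0.07], 0], [[0, 0, 0.08], 0], [[0.01, -0.035, 0.08], -3], [[0.02, -0.07, 0.08], -6], [[0.03, -0.105, 0.08], -9], [[0.04, -0.14, 0.08], -12]])

```text
t: 39.73
position: [0.5453, -0.1097, 0.0867]
tool_rot: [-16.2, 89.9, 155.7]
ft_force: [1.6, 1.3, -2.7]
width: 0.0588
```

>>> servo_tool(motion=[[[0.01, -0.035, 0], 0], [[0.02, -0.06, 0], 0], [[0.022, -0.064, 0], 0], [[0.022, -0.064, -0.01], 0], [[0.022, -0.064, -0.02], 0], [[0.022, -0.064, -0.02], 0], [[0.022, -0.064, -0.02], 0], [[0.022, -0.064, -0.02], 0]])

```text
t: 40.4
position: [0.5678, -0.1717, 0.0678]
tool_rot: [14.6, 90.0, -173.4]
ft_force: [0.6, 0.4, -2.9]
width: 0.0585
```

```bash
python3 - <<'E'
from h import *
s=read_state();print(s['t'],s['position'],s['tool_rot'],s['ft_force'].round(1))
im=snapshot("wrist");cv2.imwrite("pics/w6.png",im)
E
```

```text
40.4 [ 0.56775307 -0.1717087   0.06782028] [  14.60258933   89.96882908 -173.37698975] [ 0.6  0.4 -2.9]
```

View pics/w6.png

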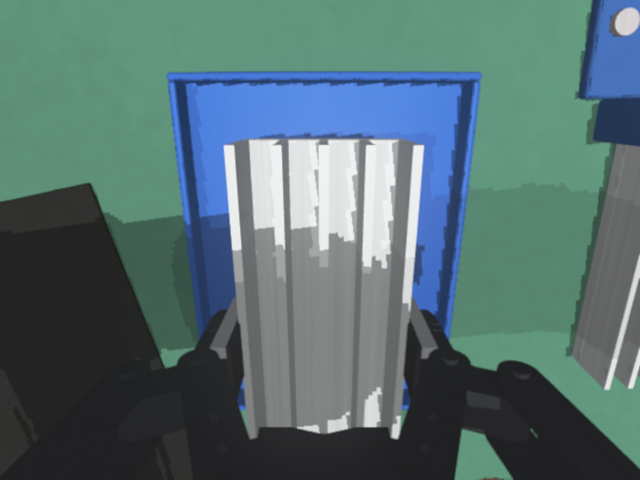

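The sink is square over the blue tray (tray columns 168–480, sink 225–423, both centred on 324). Lowering slowly at the end.

>>> servo_tool(motion=[[[0, 0, -0.015], 0], [[0, 0, -0.028], 0], [[0, 0, -0.038], 0], [[0, 0, -0.045], 0], [[0, 0, -0.05], 0], [[0, 0, -0.053], 0], [[0, 0, -0.054], 0], [[0, 0, -0.054], 0]])

```text
t: 41.12
position: [0.5682, -0.1727, 0.0142]
tool_rot: [171.1, 90.0, -16.9]
ft_force: [0.1, 0.2, -4.4]
width: 0.0591
```

>>> servo_tool(motion=[[[0, 0, -0.0005], 0], [[0, 0, -0.001], 0], [[0, 0, -0.0015], 0], [[0, 0, -0.002], 0], [[0, 0, -0.0025], 0], [[0, 0, -0.003], 0], [[0, 0, -0.0035], 0], [[0, 0, -0.0035], 0]])

```text
t: 41.78
position: [0.5679, -0.1726, 0.0104]
tool_rot: [-8.3, 90.0, 163.6]
ft_force: [0.2, 0.4, -3.3]
width: 0.0584
```

>>> servo_tool(motion=[[[0, 0, -0.0003], 0], [[0, 0, -0.0006], 0], [[0, 0, -0.0009], 0], [[0, 0, -0.0009], 0], [[0, 0, -0.0009], 0], [[0, 0, -0.0009], 0], [[0, 0, -0.0009], 0], [[0, 0, -0.0009], 0]])

```text
t: 42.45
position: [0.5682, -0.1727, 0.01]
tool_rot: [167.6, 90.0, -20.5]
ft_force: [-2.1, -0.3, 2.1]
width: 0.0589
```

The sink is seated on the tray floor. I release, rise and check everything.

>>> servo_tool(motion=[[[0, 0, 0], 0], [[0, 0, 0], 0], [[0, 0, 0], 0], [[0, 0, 0], 0], [[0, 0, 0.015], 0], [[0, 0, 0.04], 0], [[0, 0, 0.075], 0], [[0, 0, 0.11], 0]], grip=0)

```text
t: 43.12
position: [0.5672, -0.1726, 0.1202]
tool_rot: [6.3, 89.9, 178.3]
ft_force: [2.0, -0.2, 0.5]
width: 0.0852
```

>>> servo_tool(motion=[[[-0.02, 0.02, 0.03], 0], [[-0.05, 0.04, 0.05], 0], [[-0.08, 0.06, 0.08], 0], [[-0.11, 0.07, 0.1], 0], [[-0.14, 0.08, 0.11], 0], [[-0.17, 0.08, 0.12], 0], [[-0.18, 0.08, 0.12], 0], [[-0.18, 0.08, 0.12], 0]])

```text
t: 43.78
position: [0.3866, -0.0925, 0.241]
tool_rot: [-160.7, 89.8, 11.2]
ft_force: [0.1, 0.1, -0.6]
width: 0.0852
```

```bash
python3 - <<'E'
from h import *
s=read_state();print(s['t'],s['position'],s['ft_force'].round(1))
sc=snapshot("scene");tp=snapshot("top")
cv2.imwrite("pics/fin.png",np.hstack([cv2.resize(sc[140:420,220:480],(390,420)),cv2.resize(tp[110:310,140:500],(400,222)) if 0 else cv2.copyMakeBorder(cv2.resize(tp[110:310,140:500],(405,225)),0,195,0,0,0)]))
for k in("pcb","mouse","driver","flux","spool"):
    for r in place_of("top",k)[:1]: print(k,ground("top",r['location'],0)[0].round(3))
E
```

```text
43.7833 [ 0.38656556 -0.09254771  0.24098076] [ 0.1  0.1 -0.6]
pcb [0.781 0.154 0.   ]
mouse [ 0.798 -0.002  0.   ]
driver [0.537 0.461 0.   ]
flux [ 0.777 -0.13   0.   ]
spool [ 0.335 -0.272  0.   ]
```

View pics/fin.png

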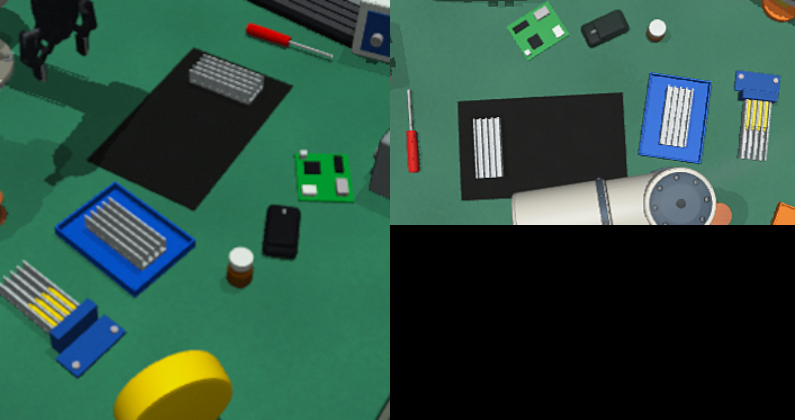

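The final pictures show one sink home in the comb, one flat in the blue tray and the third flat on the mat. The bystanders have not moved and the gripper is clear.

```bash
python3 -c "
from workcell import *
print(hand_in())"
```

```text
the job is handed in; nothing more can be done
None
```

I finished the sorting and handed in at about 44 s of the 72 s allowed. No verdict is reported.

**Ranking:** I gripped each sink, pressed down lightly and dragged it, because the plain push test was too noisy to separate them.

| Sink | Estimated friction | Placed |
|---|---|---|
| bay_1 | 0.66 and 0.73 | in the comb, as the grippiest |
| bay_2 | 0.46 and 0.50 | left on the mat |
| bay_0 | 0.27 (one direction only) | in the blue tray, as the slipperiest |

The order was the same in every test. The highest and lowest values did not match the stated 1.0 and 0.2 well. I took bay_1 as the grippiest because 0.66–0.73 is well above the 0.55 possible for the middle film.

**Last checks:**
- **Comb:** the sink reached the plate with 5.8 N of contact, and the picture after release shows the tines between the fins.
- **Tray:** contact on lowering came to about 5 N, and the sink lies flat and central in the final picture.
- **Mat:** the third sink lies flat on the mat.
- **Bystanders:** the networks put each within about 9 mm of its start, which is within their own error. None of them looks disturbed in the pictures.
- **Gripper:** it is clear of everything.

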